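# Put the dippers away in the rack bays that fit their height

## Task

At the shellfish bench, put the two long-handled green dippers away in the rack: the short one on the raised deck with the low clearance, the tall one on the low deck with the high clearance. Each should stand upright on its deck with the whole cup under the roof and the handle sticking straight out of the open front.

Things in the scene. Friction and masses are not known exactly. Their poses are not given: they have to be found in the camera images.
- short_dipper: Short green dipper: open round cup 52 mm high, 68 mm across the base, 76 at the rim, wall 3. One straight flat handle, 20 mm wide, 12 thick, top flush with the rim, runs along the dipper's own -x to 148 mm from the cup's axis; grip it from above across its width, 100 mm from the axis (35 mm clear of the roof once shelved). Origin: centre of the cup's underside, z up.
- tall_dipper: Tall green dipper: open round cup 115 mm high, 68 mm across the base, 76 at the rim, wall 3. One straight flat handle, 20 mm wide, 12 thick, top flush with the rim, runs along the dipper's own -x to 148 mm from the cup's axis; grip it from above across its width, 100 mm from the axis (35 mm clear of the roof once shelved). Origin: centre of the cup's underside, z up.
- low_bay: Low-clearance rack bay, fixed, dark steel; white deck on a thick solid stack of boards. Deck 83 mm above the table, 72 mm clear under a roof at 155 to 165 mm. Origin: table level under the roof's middle; z up; open front at its own -x, facing the robot. Roof x -65 to 65, 140 wide; deck x -90 to 65. Corner posts leave 124 mm width; back rails stop a cup at x = 58 mm.
- high_bay: High-clearance rack bay, fixed, dark steel; its white deck is a single board. Deck 20 mm above the table, 135 mm clear under a roof at 155 to 165 mm. Origin: table level under the roof's middle; z up; open front at its own -x, facing the robot. Roof x -65 to 65, 140 wide; deck x -90 to 65. Corner posts leave 124 mm width; back rails stop a cup at x = 58 mm.
Mind the look-alikes: they are no part of the job. What is shaped like the high_bay but brown is not meant.

How it is judged:
By the outcome, as a careful person would: the job done as asked, in the order asked, and still so for the second after the job is handed in, with the robot touching nothing.
It also fails if it takes over 69 s, if anything falls off the work surface, if the arm or the gripper's body presses on something with over 40 N, if the wrist force passes 120 N, or if a joint passes its speed limit or range.

## Robot

A 7-joint arm with a two-finger parallel gripper is mounted at the origin on the work surface. World frame = base frame: x ahead of the robot, y to its left, z up, the work surface at z = 0. Lengths are in m, angles in rad, forces in N, time in s.
With the tool pointing down it reaches from about 0.35 to 0.9 m from the base axis. Payload 7.2 kg.
Tool frame: the origin (TCP) lies on the centre line of the jaws, within the pads' length; the fingertips stand env.tcp_to_tips ahead of it and the grasp point (between the pads) is the TCP (env.tcp_to_tips is the distance from the TCP to the fingertips, in m); y points along the fingers, z is the direction in which the jaws open and shut, and the axes are right-handed (so a half turn about y gives the same grasp; the last joint's range is limited). The gripper opens to 88 mm and grips with 3 to 60 N. Pads are 20 mm wide; open, the fingers measure 115 mm over their backs; the gripper's body (75 mm by 178 mm) begins 61 mm behind the grasp point.
Start: joints at [-1.336, 0.411, -0.013, 1.596, 0.006, 1.134, -0.082], TCP at [0.186, 0.597, 0.242] pointing down, gripper open.
Joint ranges: [-2.95, 2.95], [-0.29, 1.99], [-1.47, 1.44], [0.14, 2.54], [-1.03, 4.17], [0.13, 1.85], [-2.86, 2.86]. Speed limits (rad/s): [2.39, 2.39, 3.01, 3.01, 3.14, 3.14, 3.14].

## Interface

Orientations are given as a unit quaternion [x, y, z, w].
In Python, from bench import env gives the robot as it stands.
- The arm moves only by the tool arm_command, never from a script. Its argument "moves" is a list of rows, each an object with "translation": the shift along the world's x, y, z in m, a list of three; "spin": the turn about the world's z in rad; "claw": the closure in counts, from 0 (fully open) to 255 (shut). A call has exactly 10 rows; each row shifts and turns the pose as measured when the row begins; what a row does not reach is not made up. A row lasts 1/10 s, in which the tool goes at most 50 mm and 8.59 degrees, less where a joint would pass 70% of its speed; a pose out of reach is approached as far as the arm can. A call with a gripper value outside its range is refused whole. The fingers move at their own pace and stop on an object; the grip force is fixed at half the most. Time passes only in rows, so rows that do not move let the fingers close, or fill a call up. It gives the time, the measured TCP pose, the force and the opening at its end, in the units of the state.
- env.read_state(): the state, without advancing time (a new reading comes with each control period).
- env.get_image(name): name is "scene" or "top" or "wrist"; returns a dict with "frame" (480x640x3 uint8, red, green, blue), "range_z" (480x640 float32, m along the optical axis (not along the pixel's ray), 0 where there is no reading), "mtx" (3x3 intrinsics, pixels), "R" (3x3) and "t" (3): a world point X has camera coordinates R X + t; the wrist camera has in their place "tool_from_camera" (4x4, takes a point from camera to tool coordinates, whose origin is the TCP and whose axes are the tool frame's). Camera axes: x right, y down, z forward; pixel columns grow to the right and rows downward; lengths in m; the calibration is good to about 2 mm. A picture is of the moment at which its call begins: read the wrist's pose just before it.
- env.close_job(): hands the job in, once; it reports no verdict.
The state is a dict: "clock": time; "joints": joint angles; "joint_vel": joint speeds; "tau": joint torques, N m; "ee_pos": TCP position; "eef_rot": TCP orientation; "wrist_force": force on the tool from outside, world axes, zero at the start; "ft_torque": the same for the moment, N m; "finger_gap": finger opening in m.
Only numpy, scipy, OpenCV 4.12 (cv2) and the standard library are available. Lean on these libraries where they do the work, as an engineer would, in place of code of your own. Each camera call takes 0.05 s, during which the arm holds its last target.

## Working session

There is one attempt and no reset: what is moved stays moved. The work goes in short steps, Python scripts to look and compute and a tool call to move; the robot and the scene stay as the last step left them, time stands still between calls to the robot, and variables do not carry over. Pictures are saved under pics/ and viewed, and the job is handed in when it is done.

Besides the shell and the picture viewer there is one more tool, called after "Request:" as name([rows], argument=value, ...), one row to a line, values as JSON. arm_command: Moves the arm, as the interface text tells. Its arguments: {"type":"object","properties":{"moves":{"type":"array"}},"required":["moves"]}

```bash
mkdir -p pics; ls
python3 - <<'E'
from bench import env
import cv2,numpy as np
s=env.read_state();print(s, env.tcp_to_tips)
for n in("scene","top"):
    d=env.get_image(n);cv2.imwrite(f"pics/{n}0.png",d["frame"][:,:,::-1]);np.savez(f"{n}0.npz",**d)
    print(n,d["mtx"],d["R"],d["t"])
E
```

```text
pics
{'clock': 0.0, 'joints': array([-1.33622826,  0.41185125, -0.01267816,  1.5970253 ,  0.00559765,
        1.1342461 , -0.08219633]), 'joint_vel': array([ 0.00017123,  0.00076415, -0.00042904, -0.00153916, -0.00071784,
        0.0001032 , -0.00075894]), 'tau': array([-5.02155181e-04, -5.87937605e+01,  6.41249344e-01, -2.91086340e+01,
       -5.38680993e-02,  1.81474665e-02,  1.57266045e-04]), 'ee_pos': array([0.18627327, 0.59612691, 0.2408472 ]), 'eef_rot': array([ 0.69954639, -0.1066762 ,  0.10659898, -0.69849244]), 'wrist_force': array([ 0.23008675, -0.31406998, -0.69946758]), 'ft_torque': array([ 0.02858779, -0.01774648, -0.00615469]), 'finger_gap': 0.08792299244768056} 0.019
scene [[533.18893772   0.         325.20899302]
 [  0.         533.18893772 237.10699577]
 [  0.           0.           1.        ]] [[ 0.4642457   0.88551194 -0.01856174]
 [ 0.59059201 -0.32511044 -0.73858261]
 [-0.66005834  0.33192138 -0.6739074 ]] [-0.21705722 -0.28185572  1.59175126]
top [[558.16242213   0.         329.90883845]
 [  0.         558.16242213 245.78200216]
 [  0.           0.           1.        ]] [[ 0.00668355 -0.9999255   0.01021413]
 [-0.98957038 -0.00808348 -0.1438232 ]
 [ 0.14389505 -0.00914635 -0.98955069]] [-0.02515404  0.4727806   1.16679453]
```

View pics/scene0.png

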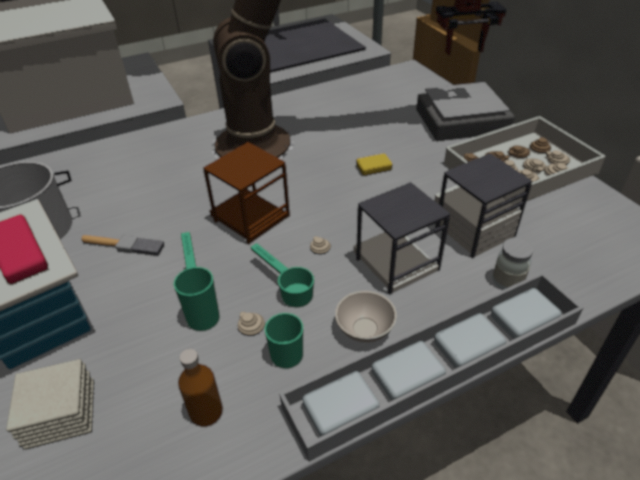

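View pics/top0.png

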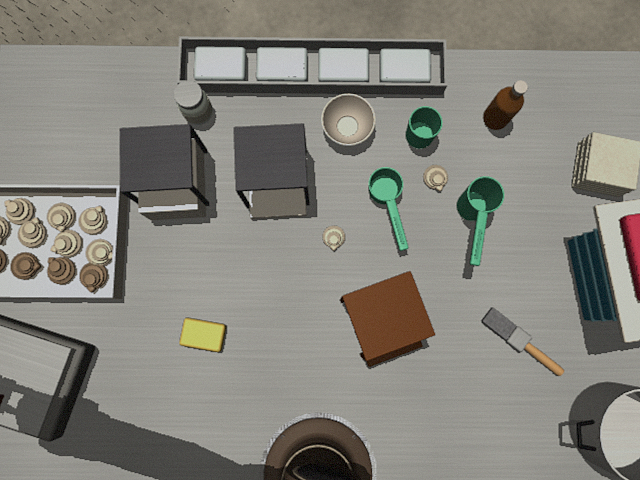

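The scene image shows the short dipper's cup at (296,287) and the tall one at (198,300). The high bay is at (403,235) and the low bay at (485,200), with the brown decoy at (248,190). In the top view the short cup is at (385,185), the tall one at (480,200), and the roofs at (270,155) and (158,158).

```bash
cat > h.py <<'E'
import numpy as np,cv2
def cloud(d):
    K,R,t,z=d["mtx"],d["R"],d["t"],d["range_z"].astype(float)
    v,u=np.mgrid[:480,:640]
    P=np.stack([(u-K[0,2])/K[0,0]*z,(v-K[1,2])/K[1,1]*z,z],-1)
    return (P-t)@R
def circ(p):
    A=np.c_[2*p,np.ones(len(p))];b=(p**2).sum(1);s=np.linalg.lstsq(A,b,rcond=None)[0]
    return s[:2],np.sqrt(s[2]+s[0]**2+s[1]**2)
def green(d):
    h=cv2.cvtColor(d["frame"],cv2.COLOR_RGB2HSV)
    return ((h[...,0]>65)&(h[...,0]<95)&(h[...,1]>110)&(h[...,2]>40)&(d["range_z"]>0)).astype(np.uint8)
def dippers(d):
    W=cloud(d);g=green(d);n,l,s,c=cv2.connectedComponentsWithStats(g)
    for i in range(1,n):
        if s[i,4]<200: continue
        p=W[l==i];zt=np.percentile(p[:,2],97);top=p[p[:,2]>zt-.012]
        print("comp",np.round(c[i]),s[i,4],"ztop",zt.round(4),"zmin",p[:,2].min().round(3))
        rect=cv2.minAreaRect(top[:,:2].astype(np.float32)*1000);print(" rect",rect)
        # rim circle: robust
        q=top[:,:2];rng=np.random.default_rng(0);best=(0,)
        for _ in range(3000):
            a=q[rng.choice(len(q),3,False)]
            try: cc,r=circ(a)
            except Exception: continue
            if not .034<r<.040: continue
            k=abs(np.hypot(*(q-cc).T)-.0365)<.003
            if k.sum()>best[0]: best=(k.sum(),cc,r,k)
        if best[0]==0: continue
        cc,r=circ(q[best[3]]);dd=np.hypot(*(q-cc).T);hp=q[(dd>.05)]
        print(" rim",cc.round(4),r.round(4),best[0])
        if len(hp)>10:
            m=hp.mean(0);vx,vy,x0,y0=cv2.fitLine(hp.astype(np.float32),cv2.DIST_L2,0,.001,.001).ravel()
            v=np.array([vx,vy]);v*=np.sign(v@(m-cc))
            off=(cc-m)@np.array([-v[1],v[0]]);
            print(" handle dir ang",np.degrees(np.arctan2(v[1],v[0])).round(2),"max",dd.max().round(4),"lateral off of center",off.round(4),"center->mean ang",np.degrees(np.arctan2(*(m-cc)[::-1])).round(2),"grip",(cc+.1*(m-cc)/np.linalg.norm(m-cc)).round(4))
E
python3 - <<'E'
from h import *
for n in("top","scene"):
    d=dict(np.load(n+"0.npz"));print("==",n);dippers(d)
    W=cloud(d)
    k=(abs(W[...,2]-.165)<.006)&(d["range_z"]>0)
    k=cv2.morphologyEx(k.astype(np.uint8),cv2.MORPH_OPEN,np.ones((3,3)))
    N,l,s,c=cv2.connectedComponentsWithStats(k)
    for i in range(1,N):
        if s[i,4]<800: continue
        p=W[l==i];print("roof",c[i].round(),s[i,4],p.mean(0).round(4),d["frame"][l==i].mean(0).round(),cv2.minAreaRect(p[:,:2].astype(np.float32)*1000))
    # decks
    for zz in(.02,.083):
        k=(abs(W[...,2]-zz)<.006)&(d["range_z"]>0)&(d["frame"].min(-1)>90)
        N,l,s,c=cv2.connectedComponentsWithStats(cv2.morphologyEx(k.astype(np.uint8),cv2.MORPH_OPEN,np.ones((3,3))))
        for i in range(1,N):
            if s[i,4]>150: p=W[l==i];print("deck",zz,c[i].round(),s[i,4],p.mean(0).round(3),p[:,2].mean(),cv2.minAreaRect(p[:,:2].astype(np.float32)*1000))
E
```

```text
== top
comp [423. 126.] 878 ztop 0.0852 zmin -0.003
 rect ((734.3860473632812, -222.9677734375), (67.63597106933594, 71.20881652832031), 56.443058013916016)
 rim [ 0.7347 -0.2213] 0.0346 112
comp [390. 198.] 1042 ztop 0.0546 zmin -0.005
 rect ((552.1762084960938, -143.91795349121094), (181.60531616210938, 72.51283264160156), 3.5806901454925537)
 rim [ 0.6066 -0.1397] 0.0357 135
 handle dir ang -164.9 max 0.147 lateral off of center -0.001 center->mean ang -164.33 grip [ 0.5103 -0.1667]
comp [480. 210.] 1692 ztop 0.1173 zmin -0.003
 rect ((520.6614990234375, -316.97064208984375), (73.72797393798828, 183.30514526367188), 68.65789794921875)
 rim [ 0.57   -0.3362] 0.0361 192
 handle dir ang 169.88 max 0.1465 lateral off of center 0.0002 center->mean ang 169.78 grip [ 0.4716 -0.3184]
roof [269. 157.] 4531 [0.6298 0.0995 0.1643] [78. 76. 77.] ((630.7850952148438, 99.65857696533203), (130.44464111328125, 140.58135986328125), 3.8358230590820312)
roof [155. 157.] 4622 [0.6259 0.3229 0.1643] [75. 74. 74.] ((626.78271484375, 323.6678466796875), (132.14816284179688, 142.20980834960938), 4.225673
[... 2944 characters left out ...]
34), 56.96090316772461)
deck 0.02 [415. 275.] 225 [0.694 0.101 0.018] 0.018346011671970225 ((693.7742919921875, 101.4113998413086), (14.970192909240723, 118.15686798095703), 4.680104732513428)
deck 0.02 [364. 314.] 401 [ 0.736 -0.052  0.02 ] 0.020104022847131104 ((744.1734008789062, -54.27707290649414), (91.26167297363281, 71.0417709350586), 57.05331802368164)
deck 0.02 [249. 319.] 155 [ 0.635 -0.262  0.019] 0.01856871181813954 ((631.99267578125, -261.4666748046875), (29.298934936523438, 35.559539794921875), 76.65611267089844)
deck 0.083 [500. 220.] 178 [0.691 0.325 0.081] 0.08105225911612843 ((690.9100952148438, 325.8533935546875), (12.770959854125977, 115.5895004272461), 3.935229539871216)
```

Request:
arm_command([
  {"translation": [0.015, -0.038, 0.006], "spin": 0.029, "claw": 0},
  {"translation": [0.015, -0.038, 0.006], "spin": 0.029, "claw": 0},
  {"translation": [0.015, -0.038, 0.006], "spin": 0.029, "claw": 0},
  {"translation": [0.015, -0.038, 0.006], "spin": 0.029, "claw": 0},
  {"translation": [0.015, -0.038, 0.006], "spin": 0.029, "claw": 0},
  {"translation": [0.015, -0.038, 0.006], "spin": 0.029, "claw": 0},
  {"translation": [0.015, -0.038, 0.006], "spin": 0.029, "claw": 0},
  {"translation": [0.015, -0.038, 0.006], "spin": 0.029, "claw": 0},
  {"translation": [0.015, -0.038, 0.006], "spin": 0.029, "claw": 0},
  {"translation": [0.015, -0.038, 0.006], "spin": 0.029, "claw": 0},
])

```text
clock: 1.1
ee_pos: [0.3342, 0.2032, 0.297]
eef_rot: [0.71, 0.001, -0.004, -0.704]
wrist_force: [0.8, 0.0, -0.0]
finger_gap: 0.0876
```

Request:
arm_command([
  {"translation": [0.015, -0.04, 0.001], "spin": 0.03, "claw": 0},
  {"translation": [0.015, -0.04, 0.001], "spin": 0.03, "claw": 0},
  {"translation": [0.015, -0.04, 0.001], "spin": 0.03, "claw": 0},
  {"translation": [0.015, -0.04, 0.001], "spin": 0.03, "claw": 0},
  {"translation": [0.015, -0.04, 0.001], "spin": 0.03, "claw": 0},
  {"translation": [0.015, -0.04, 0.001], "spin": 0.03, "claw": 0},
  {"translation": [0.015, -0.04, 0.001], "spin": 0.03, "claw": 0},
  {"translation": [0.015, -0.04, 0.001], "spin": 0.03, "claw": 0},
  {"translation": [0.015, -0.03, 0.001], "spin": 0.03, "claw": 0},
  {"translation": [0.01, -0.02, 0.0], "spin": 0.02, "claw": 0},
])

```text
clock: 2.1
ee_pos: [0.4804, -0.1863, 0.3075]
eef_rot: [0.701, 0.109, -0.108, -0.697]
wrist_force: [-0.5, 1.1, 0.1]
finger_gap: 0.0881
```

```bash
cat >> h.py <<'E'
def wrist(env,name):
    from scipy.spatial.transform import Rotation as Ro
    s=env.read_state();d=env.get_image("wrist");T=d["tool_from_camera"]
    Rw=Ro.from_quat(s["eef_rot"]).as_matrix();A=Rw@T[:3,:3];b=Rw@T[:3,3]+s["ee_pos"]
    d["R"]=A.T;d["t"]=-A.T@b
    cv2.imwrite(f"pics/{name}.png",d["frame"][:,:,::-1])
    jz=Rw[:,2];print("t",s["clock"],"tcp",s["ee_pos"].round(4),"jaw ang",np.degrees(np.arctan2(jz[1],jz[0])).round(2),"ydir",Rw[:,1].round(3),"gap",s["finger_gap"],"F",s["wrist_force"].round(1),"j",s["joints"].round(2))
    return d
E
python3 - <<'E'
from bench import env
from h import *
d=wrist(env,"w1");dippers(d)
E
```

```text
t 2.1 tcp [ 0.4804 -0.1863  0.3075] jaw ang 107.68 ydir [ 0.002 -0.006 -1.   ] gap 0.08812639338453122 F [-0.5  1.1  0.1] j [-0.37  0.19  0.76  1.81 -0.13  1.2   2.31]
comp [182. 208.] 3668 ztop 0.1165 zmin -0.002
 rect ((523.728759765625, -320.0893249511719), (71.95450592041016, 178.78672790527344), 68.2002944946289)
 rim [ 0.5723 -0.3386] 0.036 686
 handle dir ang 170.6 max 0.1439 lateral off of center 0.0014 center->mean ang 169.75 grip [ 0.4738 -0.3208]
comp [328. 273.] 2446 ztop 0.0538 zmin -0.002
 rect ((556.7224731445312, -159.06103515625), (183.5498046875, 60.691158294677734), 11.766573905944824)
 rim [ 0.6082 -0.1422] 0.0361 314
 handle dir ang -164.36 max 0.1459 lateral off of center -0.002 center->mean ang -163.22 grip [ 0.5125 -0.1711]
comp [231. 402.] 507 ztop 0.0859 zmin -0.001
 rect ((759.2330322265625, -222.0224151611328), (27.61077117919922, 63.93897247314453), 9.309218406677246)
 rim [ 0.7385 -0.2247] 0.0323 316
```

View pics/w1.png

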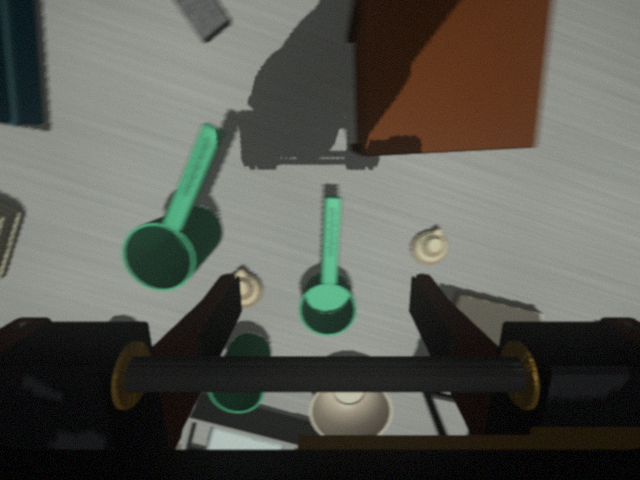

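Wrist view: the short handle runs from (333,200) to (328,285) and sits centred between the jaws. The tall dipper is at (165,250). The wrist estimates fall between those of the two fixed cameras.

Request:
arm_command([
  {"translation": [0.016, 0.008, 0.0], "spin": -0.015, "claw": 0},
  {"translation": [0.016, 0.007, -0.02], "spin": -0.015, "claw": 0},
  {"translation": [0, 0, -0.035], "spin": 0, "claw": 0},
  {"translation": [0, 0, -0.035], "spin": 0, "claw": 0},
  {"translation": [0, 0, -0.035], "spin": 0, "claw": 0},
  {"translation": [0, 0, -0.035], "spin": 0, "claw": 0},
  {"translation": [0, 0, -0.035], "spin": 0, "claw": 0},
  {"translation": [0, 0, -0.03], "spin": 0, "claw": 0},
  {"translation": [0, 0, -0.02], "spin": 0, "claw": 0},
  {"translation": [0, 0, 0], "spin": 0, "claw": 0},
])

```text
clock: 3.15
ee_pos: [0.5117, -0.1729, 0.0517]
eef_rot: [0.703, 0.095, -0.097, -0.698]
wrist_force: [-0.2, 0.5, 1.1]
finger_gap: 0.0876
```

Run:
```python
from bench import env
from h import *
d=wrist(env,"w2");dippers(d)
```

```text
t 3.15 tcp [ 0.5117 -0.1729  0.0517] jaw ang 105.62 ydir [-0.001 -0.008 -1.   ] gap 0.08759813585108012 F [-0.2  0.5  1.1] j [-0.2   0.57  0.57  2.   -0.46  0.69  2.5 ]
comp [336. 283.] 5577 ztop 0.0539 zmin 0.045
 rect ((499.932861328125, -171.34629821777344), (69.96907043457031, 18.994091033935547), 15.128767967224121)
 rim [ 0.5058 -0.1983] 0.0344 1876
comp [ 37. 287.] 4824 ztop 0.0562 zmin 0.002
 rect ((546.9014282226562, -316.0483703613281), (25.62437629699707, 5.031363487243652), 47.61656188964844)
 rim [ 0.5551 -0.3228] 0.012 981
comp [332. 417.] 3873 ztop 0.0534 zmin 0.003
 rect ((539.9971313476562, -165.51605224609375), (106.19773864746094, 62.53278732299805), 18.55389404296875)
 rim [ 0.604  -0.1438] 0.0325 1274
 handle dir ang -160.26 max 0.1208 lateral off of center 0.0048 center->mean ang -163.9 grip [ 0.5079 -0.1715]
```

View pics/w2.png

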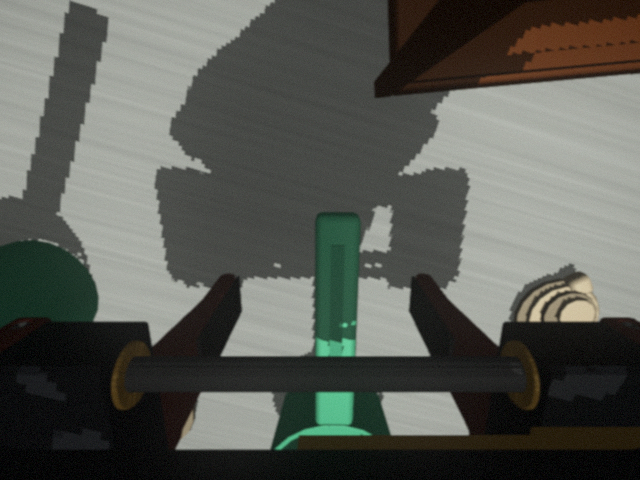

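The handle, at column 337, sits about 4 mm to the +y side of the jaw centre at 326. I'll shift, go lower and close.

Request:
arm_command([
  {"translation": [0, 0.005, -0.009], "spin": 0, "claw": 0},
  {"translation": [0, 0, 0], "spin": 0, "claw": 100},
  {"translation": [0, 0, 0], "spin": 0, "claw": 200},
  {"translation": [0, 0, 0], "spin": 0, "claw": 255},
  {"translation": [0, 0, 0], "spin": 0, "claw": 255},
  {"translation": [0, 0, 0], "spin": 0, "claw": 255},
  {"translation": [0, 0, 0], "spin": 0, "claw": 255},
  {"translation": [0, 0, 0], "spin": 0, "claw": 255},
  {"translation": [0, 0, 0], "spin": 0, "claw": 255},
  {"translation": [0, 0, 0], "spin": 0, "claw": 255},
])

```text
clock: 4.2
ee_pos: [0.5155, -0.1681, 0.0483]
eef_rot: [0.704, 0.099, -0.094, -0.697]
wrist_force: [-0.4, 0.1, -0.6]
finger_gap: 0.0199
```

Request:
arm_command([
  {"translation": [0, 0, 0.008], "spin": 0, "claw": 255},
  {"translation": [0, 0, 0.015], "spin": 0, "claw": 255},
  {"translation": [0, 0, 0.02], "spin": 0, "claw": 255},
  {"translation": [0, 0, 0.025], "spin": 0, "claw": 255},
  {"translation": [0, 0, 0.025], "spin": 0, "claw": 255},
  {"translation": [0, 0, 0.025], "spin": 0, "claw": 255},
  {"translation": [0, 0, 0.025], "spin": 0, "claw": 255},
  {"translation": [0, 0, 0.025], "spin": 0, "claw": 255},
  {"translation": [0, 0, 0.02], "spin": 0, "claw": 255},
  {"translation": [0, 0, 0.01], "spin": 0, "claw": 255},
])

```text
clock: 5.2
ee_pos: [0.5116, -0.1698, 0.2616]
eef_rot: [0.704, 0.097, -0.092, -0.697]
wrist_force: [0.2, -1.3, -0.6]
finger_gap: 0.0199
```

Run:
```python
from bench import env
from h import *
s=env.read_state();print(s["ee_pos"],s["wrist_force"],s["ft_torque"],s["joints"].round(2))
d=env.get_image("scene");cv2.imwrite("pics/s3.png",d["frame"][:,:,::-1]);dippers(d)
W=cloud(d);g=green(d)>0
```

```text
[ 0.51164357 -0.16980388  0.26161362] [ 0.24156196 -1.2697802  -0.63062481] [-0.0038259   0.07222372 -0.00334176] [-0.38  0.28  0.76  1.82 -0.21  1.11  2.29]
comp [284. 204.] 1588 ztop 0.2653 zmin 0.02
 rect ((576.7926025390625, -144.62872314453125), (73.06879425048828, 138.11007690429688), 87.48495483398438)
 rim [ 0.6082 -0.1454] 0.0358 384
 handle dir ang -171.46 max 0.1038 lateral off of center -0.0102 center->mean ang -163.57 grip [ 0.5123 -0.1737]
comp [196. 291.] 2245 ztop 0.1155 zmin 0.006
 rect ((525.1498413085938, -322.6777038574219), (71.25533294677734, 181.63255310058594), 71.45685577392578)
 rim [ 0.5754 -0.3397] 0.0359 356
 handle dir ang 169.32 max 0.1452 lateral off of center -0.0007 center->mean ang 169.73 grip [ 0.477  -0.3219]
comp [285. 339.] 1569 ztop 0.0841 zmin 0.001
 rect ((738.8721923828125, -226.35885620117188), (64.21910095214844, 72.71397399902344), 66.1463851928711)
 rim [ 0.7393 -0.2253] 0.0344 211
```

View pics/s3.png

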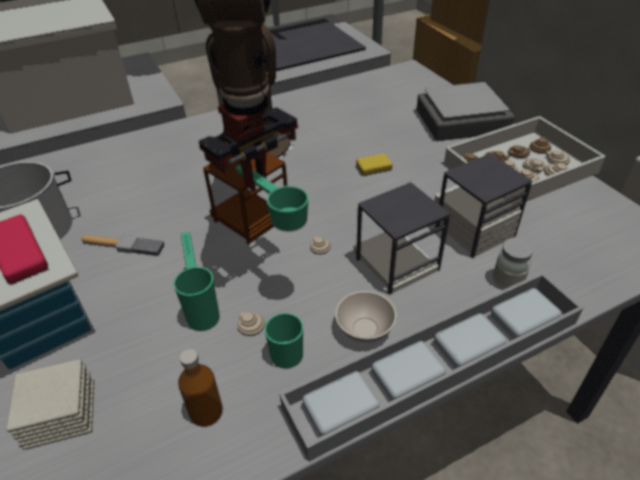

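The short dipper is held level at (290,205) with no sag. Next I'll carry it to a point in front of the low bay.

Request:
arm_command([
  {"translation": [-0.006, 0.012, 0], "spin": -0.01, "claw": 255},
  {"translation": [-0.01, 0.022, 0], "spin": -0.015, "claw": 255},
  {"translation": [-0.01, 0.03, 0], "spin": -0.015, "claw": 255},
  {"translation": [-0.01, 0.033, 0], "spin": -0.015, "claw": 255},
  {"translation": [-0.01, 0.033, 0], "spin": -0.015, "claw": 255},
  {"translation": [-0.01, 0.033, 0], "spin": -0.015, "claw": 255},
  {"translation": [-0.01, 0.033, 0], "spin": -0.015, "claw": 255},
  {"translation": [-0.01, 0.033, 0], "spin": -0.015, "claw": 255},
  {"translation": [-0.01, 0.033, 0], "spin": -0.015, "claw": 255},
  {"translation": [-0.01, 0.033, 0], "spin": -0.015, "claw": 255},
])

```text
clock: 6.25
ee_pos: [0.4073, 0.1286, 0.26]
eef_rot: [0.711, 0.038, -0.037, -0.701]
wrist_force: [0.9, 0.3, -0.8]
finger_gap: 0.0196
```

Request:
arm_command([
  {"translation": [-0.008, 0.033, 0], "spin": -0.015, "claw": 255},
  {"translation": [-0.008, 0.033, 0], "spin": -0.015, "claw": 255},
  {"translation": [-0.008, 0.033, 0], "spin": -0.015, "claw": 255},
  {"translation": [-0.005, 0.033, 0], "spin": -0.01, "claw": 255},
  {"translation": [-0.002, 0.025, 0], "spin": -0.005, "claw": 255},
  {"translation": [0, 0.015, 0], "spin": 0, "claw": 255},
  {"translation": [0, 0.008, 0], "spin": 0, "claw": 255},
  {"translation": [0, 0, -0.01], "spin": 0, "claw": 255},
  {"translation": [0, 0, -0.02], "spin": 0, "claw": 255},
  {"translation": [0, 0, -0.02], "spin": 0, "claw": 255},
])

```text
clock: 7.25
ee_pos: [0.3711, 0.3153, 0.2058]
eef_rot: [0.712, 0.016, -0.017, -0.702]
wrist_force: [-0.3, 0.0, -1.8]
finger_gap: 0.0199
```

Run:
```python
from bench import env
from h import *
d=wrist(env,"w4");dippers(d)
W=cloud(d)
k=(abs(W[...,2]-.165)<.006)&(d["range_z"]>0)
N,l,s,c=cv2.connectedComponentsWithStats(cv2.morphologyEx(k.astype(np.uint8),cv2.MORPH_OPEN,np.ones((3,3))))
for i in range(1,N):
    if s[i,4]>800: p=W[l==i];print("roof",c[i].round(),s[i,4],p.mean(0).round(4),cv2.minAreaRect(p[:,:2].astype(np.float32)*1000))
for n in ("top","scene"):
    d=env.get_image(n);cv2.imwrite(f"pics/{n}4.png",d["frame"][:,:,::-1]);print(n);dippers(d)
```

```text
t 7.25 tcp [0.3711 0.3153 0.2058] jaw ang 92.65 ydir [-0.    -0.015 -1.   ] gap 0.019850778612538728 F [-0.3  0.  -1.8] j [-1.14  0.22  0.38  1.98 -0.09  0.97  0.9 ]
comp [325. 281.] 6108 ztop 0.2114 zmin 0.205
 rect ((357.3556823730469, 313.83270263671875), (73.90250396728516, 19.512004852294922), 3.3330366611480713)
 rim [0.3548 0.2868] 0.0344 1965
 handle dir ang -31.95 max 0.0548 lateral off of center -0.0502 center->mean ang 45.45 grip [0.425  0.3581]
comp [327. 415.] 2404 ztop 0.2838 zmin 0.159
 rect ((350.99420166015625, 313.8225402832031), (5.245661735534668, 10.660966873168945), 4.063856601715088)
 rim [0.3512 0.3141] 0.0033 82
top
comp [423. 127.] 946 ztop 0.0848 zmin -0.003
 rect ((734.3611450195312, -223.36053466796875), (67.16650390625, 68.99699401855469), 63.84018325805664)
 rim [ 0.7348 -0.2215] 0.0344 117
comp [480. 210.] 1731 ztop 0.1172 zmin -0.003
 rect ((520.59814453125, -316.68292236328125), (74.08763122558594, 182.06349182128906), 68.3956527709961)
 rim [ 0.5709 -0.3365] 0.0359 194
 handle dir ang 170.01 max 0.1472 lateral off of center 0.0006 center->mean ang 1
[... 289 characters left out ...]
, 325.1090393066406), (74.50421142578125, 143.76329040527344), 74.0304183959961)
 rim [0.4702 0.3167] 0.0362 247
 handle dir ang 171.39 max 0.1064 lateral off of center -0.0161 center->mean ang -176.0 grip [0.3705 0.3097]
comp [196. 292.] 2226 ztop 0.1157 zmin 0.006
 rect ((522.6114501953125, -330.49591064453125), (69.36888885498047, 183.3729248046875), 79.5933609008789)
 rim [ 0.5755 -0.3398] 0.0359 344
 handle dir ang 169.29 max 0.1455 lateral off of center -0.0008 center->mean ang 169.75 grip [ 0.4771 -0.322 ]
comp [285. 339.] 1578 ztop 0.0843 zmin 0.003
 rect ((739.30322265625, -226.7769775390625), (64.13745880126953, 72.258544921875), 64.60118103027344)
 rim [ 0.7398 -0.2254] 0.0344 223
```

View pics/w4.png

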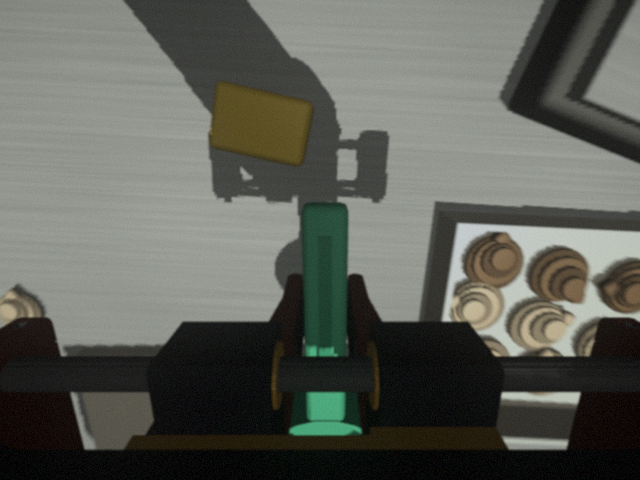

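View pics/scene4.png

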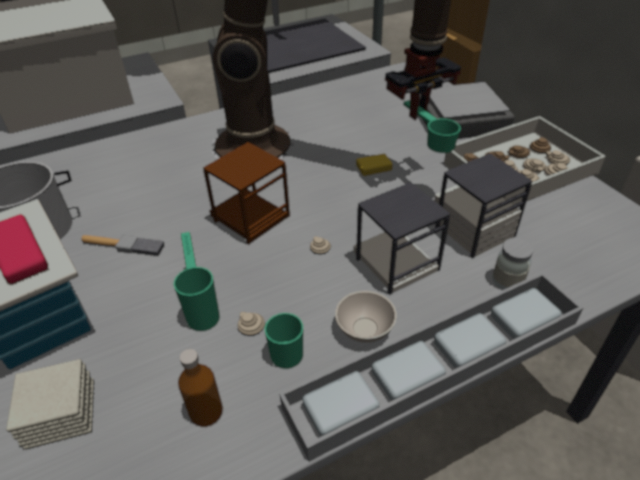

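Relative to the bay, the top and scene cameras agree to within 2 mm on the remaining offset, about (0.162, 0.005). I'll descend, align and insert.

Request:
arm_command([
  {"translation": [0, -0.004, -0.015], "spin": 0.01, "claw": 255},
  {"translation": [0, -0.004, -0.02], "spin": 0.01, "claw": 255},
  {"translation": [0, 0, -0.015], "spin": 0, "claw": 255},
  {"translation": [0, 0, -0.01], "spin": 0, "claw": 255},
  {"translation": [0, 0, 0], "spin": 0, "claw": 255},
  {"translation": [0, 0, 0], "spin": 0, "claw": 255},
  {"translation": [0.005, 0, 0], "spin": 0, "claw": 255},
  {"translation": [0.01, 0.001, 0], "spin": 0, "claw": 255},
  {"translation": [0.01, 0.001, 0], "spin": 0, "claw": 255},
  {"translation": [0, 0, 0], "spin": 0, "claw": 255},
])

```text
clock: 8.4
ee_pos: [0.4031, 0.3082, 0.1517]
eef_rot: [0.71, 0.024, -0.02, -0.703]
wrist_force: [0.3, 0.1, -1.7]
finger_gap: 0.02
```

Run:
```python
from bench import env
from h import *
d=wrist(env,"w5")
d=env.get_image("top");dippers(d)
```

```text
t 8.4 tcp [0.4031 0.3082 0.1517] jaw ang 93.53 ydir [ 0.006 -0.009 -1.   ] gap 0.01997166083212966 F [ 0.3  0.1 -1.7] j [-1.06  0.33  0.37  2.   -0.14  0.85  1.02]
comp [423. 127.] 958 ztop 0.0848 zmin -0.005
 rect ((734.2708129882812, -223.2262420654297), (67.02769470214844, 70.6843032836914), 64.07610321044922)
 rim [ 0.7352 -0.2217] 0.0345 126
comp [480. 209.] 1739 ztop 0.1171 zmin -0.002
 rect ((520.6905517578125, -316.879150390625), (74.8652572631836, 181.28475952148438), 68.38725280761719)
 rim [ 0.5705 -0.3364] 0.036 201
 handle dir ang 170.03 max 0.1469 lateral off of center 0.0007 center->mean ang 169.64 grip [ 0.4721 -0.3185]
comp [153. 220.] 472 ztop 0.1556 zmin 0.102
 rect ((483.01116943359375, 314.09375), (101.15948486328125, 74.19978332519531), 2.8646860122680664)
 rim [0.4972 0.3145] 0.0357 133
```

Request:
arm_command([
  {"translation": [0, 0, -0.008], "spin": 0, "claw": 255},
  {"translation": [0, 0, -0.004], "spin": 0, "claw": 255},
  {"translation": [0.008, 0.0005, 0], "spin": 0, "claw": 255},
  {"translation": [0.014, 0.001, 0], "spin": 0, "claw": 255},
  {"translation": [0.014, 0.001, 0], "spin": 0, "claw": 255},
  {"translation": [0.014, 0.001, 0], "spin": 0, "claw": 255},
  {"translation": [0.01, 0.0007, 0], "spin": 0, "claw": 255},
  {"translation": [0.005, 0, 0], "spin": 0, "claw": 255},
  {"translation": [0, 0, 0], "spin": 0, "claw": 255},
  {"translation": [0, 0, 0], "spin": 0, "claw": 255},
])

```text
clock: 9.5
ee_pos: [0.4732, 0.3117, 0.1375]
eef_rot: [0.711, 0.023, -0.02, -0.703]
wrist_force: [0.2, 0.4, -0.6]
finger_gap: 0.0197
```

Run:
```python
from bench import env
from h import *
d=wrist(env,"w6")
d=env.get_image("scene");cv2.imwrite("pics/scene6.png",cv2.resize(d["frame"][100:270,360:580,::-1],None,fx=3,fy=3))
```

```text
t 9.5 tcp [0.4732 0.3117 0.1375] jaw ang 93.53 ydir [ 0.005 -0.011 -1.   ] gap 0.01973529514819341 F [ 0.2  0.4 -0.6] j [-0.96  0.44  0.37  1.87 -0.19  0.87  1.13]
```

View pics/scene6.png

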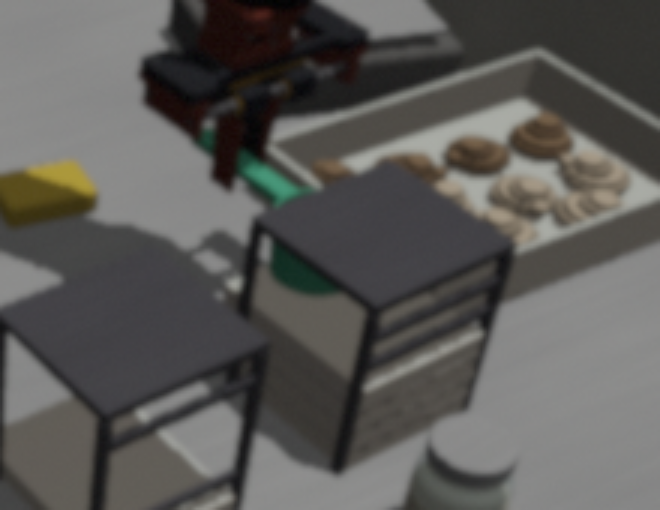

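The green cup is entering under the roof without contact. About 63 mm remain.

Request:
arm_command([
  {"translation": [0.006, 0, 0.002], "spin": 0.005, "claw": 255},
  {"translation": [0.01, 0.001, 0], "spin": 0, "claw": 255},
  {"translation": [0.012, 0.001, 0], "spin": 0, "claw": 255},
  {"translation": [0.012, 0.001, 0], "spin": 0, "claw": 255},
  {"translation": [0.012, 0.001, 0], "spin": 0, "claw": 255},
  {"translation": [0.007, 0, 0], "spin": 0, "claw": 255},
  {"translation": [0.003, 0, 0], "spin": 0, "claw": 255},
  {"translation": [0, 0, 0], "spin": 0, "claw": 255},
  {"translation": [0, 0, -0.002], "spin": 0, "claw": 255},
  {"translation": [0, 0, -0.002], "spin": 0, "claw": 255},
])

```text
clock: 10.6
ee_pos: [0.5404, 0.3163, 0.1356]
eef_rot: [0.71, 0.026, -0.023, -0.703]
wrist_force: [0.1, -0.5, -0.8]
finger_gap: 0.02
```

Run:
```python
from bench import env
from h import *
d=wrist(env,"w7")
d=env.get_image("scene");cv2.imwrite("pics/scene7.png",cv2.resize(d["frame"][100:270,360:580,::-1],None,fx=3,fy=3))
```

```text
t 10.6 tcp [0.5404 0.3163 0.1356] jaw ang 93.91 ydir [ 0.005 -0.011 -1.   ] gap 0.01996441311361882 F [ 0.1 -0.5 -0.8] j [-0.87  0.53  0.36  1.72 -0.21  0.93  1.21]
```

View pics/scene7.png

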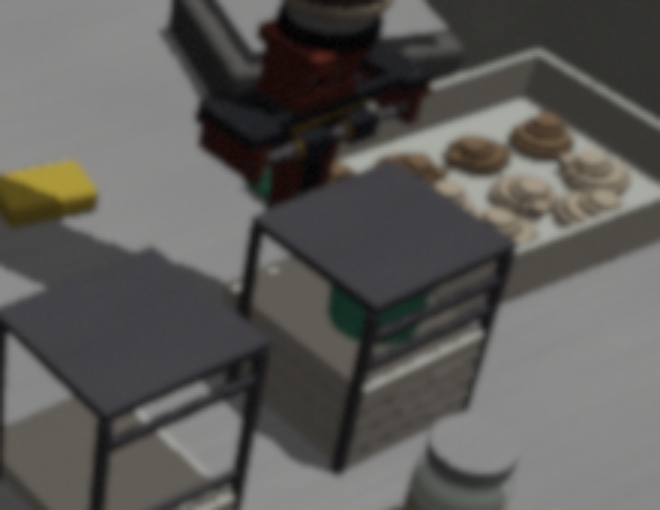

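The cup is fully under the roof. I'll ease it down.

Request:
arm_command([
  {"translation": [-0.004, 0, -0.002], "spin": 0, "claw": 255},
  {"translation": [0, 0, -0.002], "spin": 0, "claw": 255},
  {"translation": [0, 0, -0.002], "spin": 0, "claw": 255},
  {"translation": [0, 0, 0], "spin": 0, "claw": 255},
  {"translation": [0, 0, 0], "spin": 0, "claw": 255},
  {"translation": [0, 0, 0], "spin": 0, "claw": 255},
  {"translation": [0, 0, 0], "spin": 0, "claw": 255},
  {"translation": [0, 0, 0], "spin": 0, "claw": 255},
  {"translation": [0, 0, 0], "spin": 0, "claw": 255},
  {"translation": [0, 0, 0], "spin": 0, "claw": 255},
])

```text
clock: 11.7
ee_pos: [0.5352, 0.317, 0.1302]
eef_rot: [0.71, 0.026, -0.023, -0.703]
wrist_force: [-1.1, -0.2, 1.3]
finger_gap: 0.0195
```

Run:
```python
from bench import env
from h import *
d=wrist(env,"w8")
print(env.read_state()["ft_torque"])
```

```text
t 11.7 tcp [0.5352 0.317  0.1302] jaw ang 93.99 ydir [ 0.005 -0.009 -1.   ] gap 0.019489192460428552 F [-1.1 -0.2  1.3] j [-0.88  0.53  0.36  1.74 -0.22  0.91  1.21]
[-0.05841551  0.11570779 -0.00262759]
```

Request:
arm_command([
  {"translation": [0, 0, -0.001], "spin": 0, "claw": 255},
  {"translation": [0, 0, -0.001], "spin": 0, "claw": 255},
  {"translation": [0, 0, 0], "spin": 0, "claw": 255},
  {"translation": [0, 0, 0], "spin": 0, "claw": 255},
  {"translation": [0, 0, 0], "spin": 0, "claw": 255},
  {"translation": [0, 0, 0], "spin": 0, "claw": 255},
  {"translation": [0, 0, 0], "spin": 0, "claw": 255},
  {"translation": [0, 0, 0], "spin": 0, "claw": 255},
  {"translation": [0, 0, 0], "spin": 0, "claw": 255},
  {"translation": [0, 0, 0], "spin": 0, "claw": 255},
])

```text
clock: 12.75
ee_pos: [0.5348, 0.3172, 0.1292]
eef_rot: [0.71, 0.026, -0.023, -0.704]
wrist_force: [-1.0, -1.4, 2.6]
finger_gap: 0.02
```

Run:
```python
from bench import env
from h import *
d=wrist(env,"w9")
print(env.read_state()["ft_torque"])
```

```text
t 12.75 tcp [0.5348 0.3172 0.1292] jaw ang 93.99 ydir [ 0.004 -0.009 -1.   ] gap 0.019960122683771224 F [-1.  -1.4  2.6] j [-0.88  0.54  0.36  1.74 -0.22  0.91  1.21]
[-0.10304527  0.1599805  -0.00786387]
```

Contact is made at 2.6 N. Releasing.

Request:
arm_command([
  {"translation": [0, 0, 0], "spin": 0, "claw": 180},
  {"translation": [0, 0, 0], "spin": 0, "claw": 120},
  {"translation": [0, 0, 0], "spin": 0, "claw": 60},
  {"translation": [0, 0, 0], "spin": 0, "claw": 0},
  {"translation": [0, 0, 0], "spin": 0, "claw": 0},
  {"translation": [0, 0, 0], "spin": 0, "claw": 0},
  {"translation": [0, 0, 0.01], "spin": 0, "claw": 0},
  {"translation": [0, 0, 0.02], "spin": 0, "claw": 0},
  {"translation": [0, 0, 0.03], "spin": 0, "claw": 0},
  {"translation": [0, 0, 0.03], "spin": 0, "claw": 0},
])

```text
clock: 13.8
ee_pos: [0.5325, 0.3157, 0.2183]
eef_rot: [0.712, 0.024, -0.025, -0.702]
wrist_force: [0.1, 0.0, -0.8]
finger_gap: 0.0873
```

Run:
```python
from bench import env
from h import *
d=wrist(env,"w10");dippers(d)
d=env.get_image("scene");cv2.imwrite("pics/scene10.png",cv2.resize(d["frame"][100:270,360:580,::-1],None,fx=3,fy=3))
```

```text
t 13.8 tcp [0.5325 0.3157 0.2183] jaw ang 93.99 ydir [-0.002 -0.015 -1.   ] gap 0.08734047244970655 F [ 0.1  0.  -0.8] j [-0.9   0.44  0.39  1.65 -0.17  1.09  1.18]
comp [328. 249.] 3203 ztop 0.1371 zmin 0.042
 rect ((531.240234375, 316.1473388671875), (89.9638442993164, 19.04444694519043), 4.093288421630859)
 rim [0.5178 0.3424] 0.0345 836
 handle dir ang 50.37 max 0.0659 lateral off of center 0.0543 center->mean ang -27.0 grip [0.6069 0.297 ]
```

View pics/scene10.png

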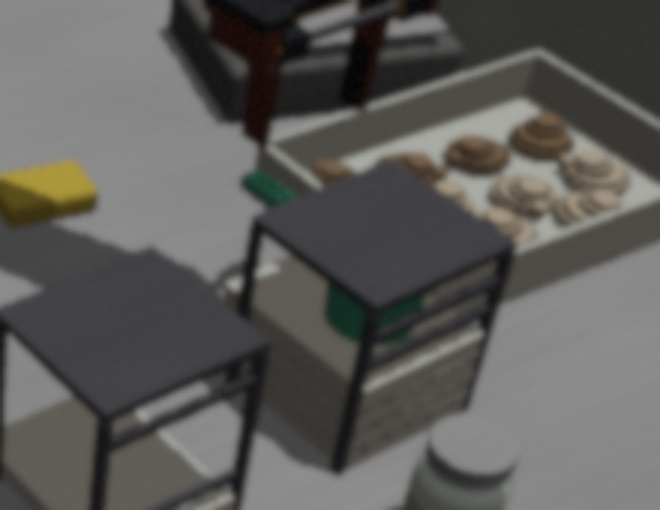

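View pics/w10.png

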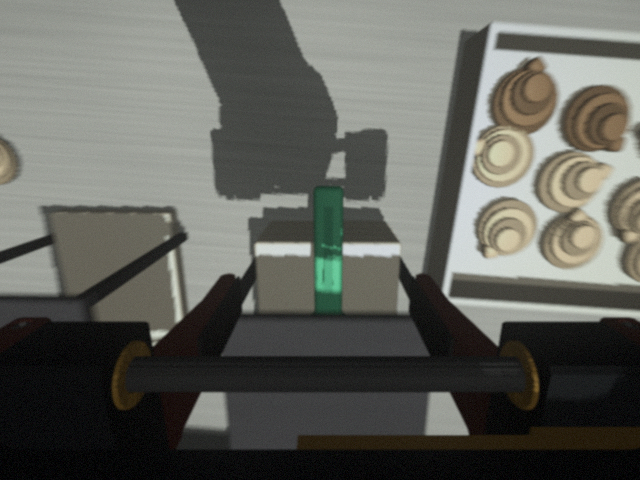

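The short dipper stands level in the low bay: handle top at z=0.137, yaw 4.1°, and the cup roughly centred going by the handle tip. Now the tall one.

Request:
arm_command([
  {"translation": [-0.003, -0.02, 0.01], "spin": -0.01, "claw": 0},
  {"translation": [-0.003, -0.038, 0.01], "spin": -0.018, "claw": 0},
  {"translation": [-0.003, -0.04, 0.01], "spin": -0.018, "claw": 0},
  {"translation": [-0.003, -0.04, 0.01], "spin": -0.018, "claw": 0},
  {"translation": [-0.003, -0.04, 0.01], "spin": -0.018, "claw": 0},
  {"translation": [-0.003, -0.04, 0.01], "spin": -0.018, "claw": 0},
  {"translation": [-0.003, -0.04, 0.01], "spin": -0.018, "claw": 0},
  {"translation": [-0.003, -0.04, 0.01], "spin": -0.018, "claw": 0},
  {"translation": [-0.003, -0.04, 0.0], "spin": -0.018, "claw": 0},
  {"translation": [-0.003, -0.04, 0.0], "spin": -0.018, "claw": 0},
])

```text
clock: 14.9
ee_pos: [0.4994, -0.0681, 0.3059]
eef_rot: [0.708, -0.032, 0.036, -0.704]
wrist_force: [0.9, -0.2, 0.0]
finger_gap: 0.0879
```

Request:
arm_command([
  {"translation": [-0.006, -0.04, 0], "spin": -0.018, "claw": 0},
  {"translation": [-0.006, -0.04, 0], "spin": -0.018, "claw": 0},
  {"translation": [-0.006, -0.04, 0], "spin": -0.018, "claw": 0},
  {"translation": [-0.006, -0.04, 0], "spin": -0.018, "claw": 0},
  {"translation": [-0.006, -0.03, 0], "spin": -0.01, "claw": 0},
  {"translation": [-0.002, -0.025, 0], "spin": 0, "claw": 0},
  {"translation": [0, -0.02, 0], "spin": 0, "claw": 0},
  {"translation": [0, -0.01, 0], "spin": 0, "claw": 0},
  {"translation": [0, 0, 0], "spin": 0, "claw": 0},
  {"translation": [0, 0, 0], "spin": 0, "claw": 0},
])

```text
clock: 15.9
ee_pos: [0.4606, -0.3283, 0.3071]
eef_rot: [0.706, -0.065, 0.071, -0.702]
wrist_force: [0.5, 0.2, -0.4]
finger_gap: 0.0882
```

Run:
```python
from bench import env
from h import *
d=wrist(env,"w11");dippers(d)
```

```text
t 15.9 tcp [ 0.4606 -0.3283  0.3071] jaw ang 78.95 ydir [ 0.008 -0.006 -1.   ] gap 0.08816743474345101 F [ 0.5  0.2 -0.4] j [-0.08  0.3   0.78  1.7  -0.23  1.22  2.14]
comp [334. 265.] 2890 ztop 0.1166 zmin 0.0
 rect ((518.3245849609375, -339.7008056640625), (181.9275360107422, 72.570556640625), 1.103021502494812)
 rim [ 0.5717 -0.3389] 0.036 638
 handle dir ang 170.01 max 0.1464 lateral off of center 0.0003 center->mean ang 169.82 grip [ 0.4733 -0.3212]
comp [434. 408.] 618 ztop 0.086 zmin 0.001
 rect ((629.7193603515625, -267.6446838378906), (300.31024169921875, 44.346282958984375), 15.483089447021484)
 rim [ 0.7358 -0.2243] 0.0343 270
```

View pics/w11.png

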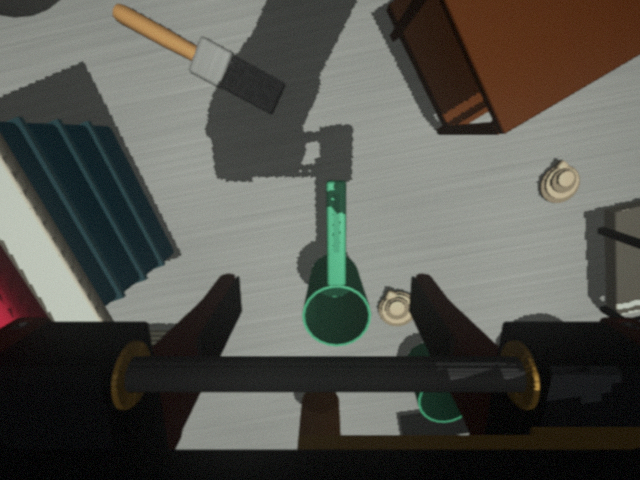

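The tall handle runs from (335,185) to (337,285), straight between the jaws. Small correction, then descend.

Request:
arm_command([
  {"translation": [0.007, 0.004, -0.01], "spin": 0.007, "claw": 0},
  {"translation": [0.006, 0.004, -0.03], "spin": 0.007, "claw": 0},
  {"translation": [0, 0, -0.035], "spin": 0, "claw": 0},
  {"translation": [0, 0, -0.035], "spin": 0, "claw": 0},
  {"translation": [0, 0, -0.03], "spin": 0, "claw": 0},
  {"translation": [0, 0, -0.025], "spin": 0, "claw": 0},
  {"translation": [0, 0, -0.015], "spin": 0, "claw": 0},
  {"translation": [0, 0, -0.005], "spin": 0, "claw": 0},
  {"translation": [0, 0, 0], "spin": 0, "claw": 0},
  {"translation": [0, 0, 0], "spin": 0, "claw": 0},
])

```text
clock: 16.95
ee_pos: [0.481, -0.304, 0.1111]
eef_rot: [-0.704, 0.052, -0.059, 0.705]
wrist_force: [0.7, 0.6, -0.0]
finger_gap: 0.088
```

Run:
```python
from bench import env
from h import *
d=wrist(env,"w12");dippers(d)
```

```text
t 16.95 tcp [ 0.481  -0.304   0.1111] jaw ang 81.02 ydir [ 0.01   0.001 -1.   ] gap 0.08798293422645644 F [ 0.7  0.6 -0. ] j [ 0.01  0.53  0.64  1.9  -0.43  0.84  2.29]
comp [289. 282.] 6842 ztop 0.1167 zmin 0.004
 rect ((464.41326904296875, -318.11199951171875), (21.743633270263672, 75.31523132324219), 78.77676391601562)
 rim [ 0.4558 -0.3452] 0.0347 2063
 handle dir ang -39.21 max 0.0554 lateral off of center -0.0492 center->mean ang 32.81 grip [ 0.5399 -0.291 ]
comp [290. 419.] 4796 ztop 0.1157 zmin 0.049
 rect ((504.68310546875, -328.6684265136719), (64.80477142333984, 103.29336547851562), 81.53356170654297)
 rim [ 0.5688 -0.3383] 0.0338 1493
 handle dir ang 163.99 max 0.1166 lateral off of center -0.0053 center->mean ang 167.33 grip [ 0.4713 -0.3164]
```

View pics/w12.png

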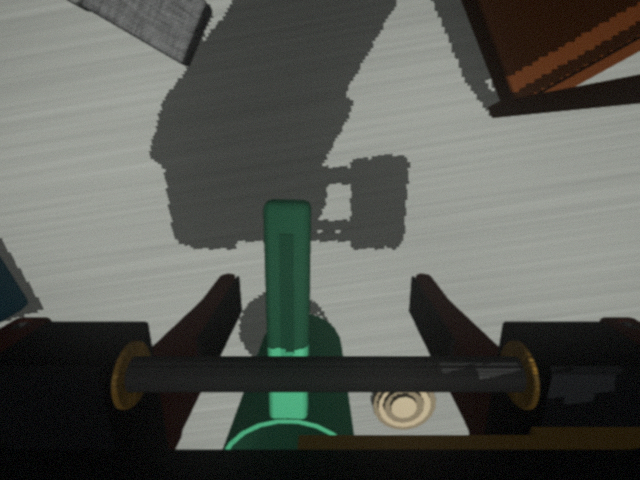

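The TCP drifted about 17 mm in +y during the descent, and the handle is at column 288 against the jaw centre at 326. I'll correct that and check before closing.

Request:
arm_command([
  {"translation": [-0.003, -0.006, -0.002], "spin": -0.01, "claw": 0},
  {"translation": [-0.003, -0.006, -0.001], "spin": -0.01, "claw": 0},
  {"translation": [0, -0.005, 0], "spin": 0, "claw": 0},
  {"translation": [0, 0, 0], "spin": 0, "claw": 0},
  {"translation": [0, 0, 0], "spin": 0, "claw": 0},
  {"translation": [0, 0, 0], "spin": 0, "claw": 0},
  {"translation": [0, 0, 0], "spin": 0, "claw": 0},
  {"translation": [0, 0, 0], "spin": 0, "claw": 0},
  {"translation": [0, 0, 0], "spin": 0, "claw": 0},
  {"translation": [0, 0, 0], "spin": 0, "claw": 0},
])

```text
clock: 18.0
ee_pos: [0.4759, -0.3237, 0.1109]
eef_rot: [0.704, -0.058, 0.069, -0.704]
wrist_force: [0.2, -0.5, -0.1]
finger_gap: 0.0879
```

Run:
```python
from bench import env
from h import *
d=wrist(env,"w13");dippers(d)
```

```text
t 18.0 tcp [ 0.4759 -0.3237  0.1109] jaw ang 79.75 ydir [ 0.015 -0.001 -1.   ] gap 0.08791242831065423 F [ 0.2 -0.5 -0.1] j [ 0.04  0.54  0.65  1.89 -0.44  0.84  2.31]
comp [332. 283.] 6469 ztop 0.1168 zmin 0.005
 rect ((463.24005126953125, -319.28314208984375), (19.76642608642578, 73.47063446044922), 79.93209075927734)
 rim [ 0.4629 -0.2916] 0.034 2018
 handle dir ang -138.24 max 0.0552 lateral off of center -0.0515 center->mean ang -52.66 grip [ 0.5235 -0.3711]
comp [333. 416.] 3787 ztop 0.1159 zmin 0.05
 rect ((502.8898620605469, -326.6312255859375), (64.21987915039062, 103.40911102294922), 79.51641082763672)
 rim [ 0.5686 -0.3383] 0.0336 1380
 handle dir ang 172.63 max 0.1191 lateral off of center 0.0023 center->mean ang 170.66 grip [ 0.4699 -0.3221]
```

Request:
arm_command([
  {"translation": [0, 0.002, -0.002], "spin": 0, "claw": 0},
  {"translation": [0, 0, 0], "spin": 0, "claw": 100},
  {"translation": [0, 0, 0], "spin": 0, "claw": 200},
  {"translation": [0, 0, 0], "spin": 0, "claw": 255},
  {"translation": [0, 0, 0], "spin": 0, "claw": 255},
  {"translation": [0, 0, 0], "spin": 0, "claw": 255},
  {"translation": [0, 0, 0], "spin": 0, "claw": 255},
  {"translation": [0, 0, 0], "spin": 0, "claw": 255},
  {"translation": [0, 0, 0], "spin": 0, "claw": 255},
  {"translation": [0, 0, 0.005], "spin": 0, "claw": 255},
])

```text
clock: 19.05
ee_pos: [0.4756, -0.3211, 0.1133]
eef_rot: [-0.704, 0.058, -0.068, 0.704]
wrist_force: [0.6, 0.3, -1.5]
finger_gap: 0.0196
```

Run:
```python
from bench import env
from h import *
d=wrist(env,"w14")
```

```text
t 19.05 tcp [ 0.4756 -0.3211  0.1133] jaw ang 79.76 ydir [ 0.014 -0.001 -1.   ] gap 0.01964540574082713 F [ 0.6  0.3 -1.5] j [ 0.04  0.53  0.65  1.89 -0.43  0.85  2.3 ]
```

Request:
arm_command([
  {"translation": [0, 0, 0.01], "spin": 0, "claw": 255},
  {"translation": [0, 0, 0.02], "spin": 0, "claw": 255},
  {"translation": [0, 0, 0.025], "spin": 0, "claw": 255},
  {"translation": [0, 0, 0.025], "spin": 0, "claw": 255},
  {"translation": [0, 0, 0.025], "spin": 0, "claw": 255},
  {"translation": [0, 0, 0.025], "spin": 0, "claw": 255},
  {"translation": [0, 0, 0.025], "spin": 0, "claw": 255},
  {"translation": [0, 0, 0.025], "spin": 0, "claw": 255},
  {"translation": [0, 0, 0.015], "spin": 0, "claw": 255},
  {"translation": [0, 0, 0.005], "spin": 0, "claw": 255},
])

```text
clock: 20.1
ee_pos: [0.4721, -0.3216, 0.3279]
eef_rot: [-0.704, 0.059, -0.069, 0.704]
wrist_force: [-0.7, -0.4, -0.9]
finger_gap: 0.0199
```

Run:
```python
from bench import env
from h import *
d=wrist(env,"w15")
d=env.get_image("scene");cv2.imwrite("pics/scene15.png",d["frame"][:,:,::-1]);dippers(d)
```

```text
t 20.1 tcp [ 0.4721 -0.3216  0.3279] jaw ang 79.56 ydir [ 0.014 -0.001 -1.   ] gap 0.01990415581390097 F [-0.7 -0.4 -0.9] j [-0.09  0.3   0.79  1.66 -0.23  1.27  2.13]
comp [173. 208.] 3172 ztop 0.3304 zmin 0.218
 rect ((521.6749877929688, -329.32244873046875), (71.51741790771484, 182.111572265625), 78.00955963134766)
 rim [ 0.5718 -0.3405] 0.036 543
 handle dir ang 169.29 max 0.1425 lateral off of center -0.0007 center->mean ang 169.74 grip [ 0.4734 -0.3227]
comp [285. 339.] 1569 ztop 0.084 zmin 0.003
 rect ((739.146484375, -226.47079467773438), (64.4189453125, 71.3605728149414), 66.92301177978516)
 rim [ 0.7394 -0.2252] 0.0344 224
```

View pics/scene15.png

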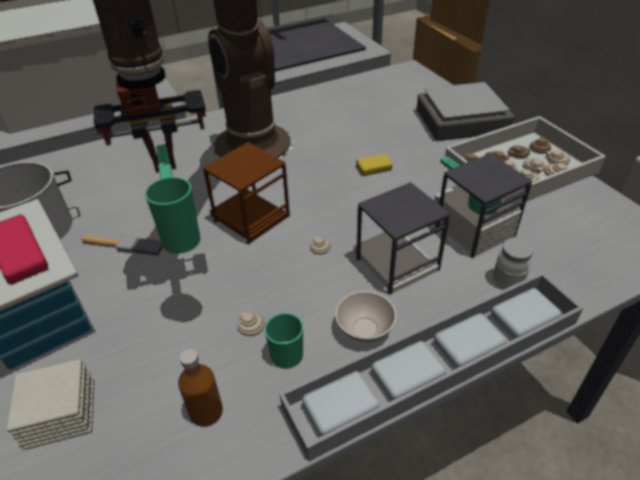

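The tall dipper is held level at (175,215) with no sag. Carrying it to the high bay.

Request:
arm_command([
  {"translation": [-0.003, 0.012, 0], "spin": 0.01, "claw": 255},
  {"translation": [-0.006, 0.022, 0], "spin": 0.018, "claw": 255},
  {"translation": [-0.006, 0.03, 0], "spin": 0.018, "claw": 255},
  {"translation": [-0.006, 0.032, 0], "spin": 0.018, "claw": 255},
  {"translation": [-0.006, 0.032, 0], "spin": 0.018, "claw": 255},
  {"translation": [-0.006, 0.032, 0], "spin": 0.018, "claw": 255},
  {"translation": [-0.006, 0.032, 0], "spin": 0.018, "claw": 255},
  {"translation": [-0.006, 0.032, 0], "spin": 0.018, "claw": 255},
  {"translation": [-0.006, 0.032, 0], "spin": 0.018, "claw": 255},
  {"translation": [-0.006, 0.032, 0], "spin": 0.018, "claw": 255},
])

```text
clock: 21.2
ee_pos: [0.4023, -0.0198, 0.3158]
eef_rot: [0.708, -0.002, -0.001, -0.707]
wrist_force: [0.8, 0.5, -1.5]
finger_gap: 0.0201
```

Request:
arm_command([
  {"translation": [-0.008, 0.032, 0], "spin": 0.018, "claw": 255},
  {"translation": [-0.008, 0.03, 0], "spin": 0.018, "claw": 255},
  {"translation": [-0.006, 0.025, 0], "spin": 0.018, "claw": 255},
  {"translation": [-0.004, 0.015, 0], "spin": 0.01, "claw": 255},
  {"translation": [0, 0.01, 0], "spin": 0.005, "claw": 255},
  {"translation": [0, 0.005, 0], "spin": 0, "claw": 255},
  {"translation": [0, 0, 0], "spin": 0, "claw": 255},
  {"translation": [0, 0, 0], "spin": 0, "claw": 255},
  {"translation": [0, 0, 0], "spin": 0, "claw": 255},
  {"translation": [0, 0, 0], "spin": 0, "claw": 255},
])

```text
clock: 22.2
ee_pos: [0.3668, 0.1047, 0.3094]
eef_rot: [0.709, 0.024, -0.034, -0.704]
wrist_force: [-0.0, 1.1, -0.7]
finger_gap: 0.0198
```

Run:
```python
from bench import env
from h import *
d=wrist(env,"w16")
for n in("top","scene"):
    d=env.get_image(n);cv2.imwrite(f"pics/{n}16.png",d["frame"][:,:,::-1]);print(n);dippers(d)
```

```text
t 22.2 tcp [0.3668 0.1047 0.3094] jaw ang 94.68 ydir [-0.013 -0.007 -1.   ] gap 0.01976216097829436 F [-0.   1.1 -0.7] j [-0.73 -0.09  0.3   2.03  0.03  1.21  1.21]
top
comp [423. 127.] 962 ztop 0.0849 zmin -0.002
 rect ((734.3694458007812, -223.3773651123047), (66.89421844482422, 71.28833770751953), 64.18692779541016)
 rim [ 0.7352 -0.2215] 0.0345 121
comp [160. 207.] 224 ztop 0.1381 zmin 0.123
 rect ((465.7369384765625, 259.46636962890625), (239.1902618408203, 62.239322662353516), 41.765193939208984)
 rim [0.5378 0.2903] 0.0349 74
 handle dir ang -120.43 max 0.1939 lateral off of center 0.0537 center->mean ang 160.89 grip [0.4433 0.323 ]
comp [262. 224.] 478 ztop 0.3084 zmin 0.027
 rect ((456.1307067871094, 84.61793518066406), (116.05860137939453, 33.836116790771484), 33.38120651245117)
 rim [0.4623 0.1135] 0.0363 96
scene
comp [367. 126.] 1811 ztop 0.3094 zmin 0.199
 rect ((435.0621032714844, 118.31692504882812), (73.80143737792969, 144.808837890625), 76.9100112915039)
 rim [0.4684 0.1109] 0.0361 278
 handle dir ang 176.03 max 0.1085 lateral off of center -0.0126 center->mean ang -174.56 grip [0.3688 0.1015]
comp [285. 339.] 1575 ztop 0.0839 zmin 0.001
 rect ((738.9931030273438, -226.80531311035156), (64.29962921142578, 73.28105163574219), 64.82709503173828)
 rim [ 0.7395 -0.2251] 0.0346 243
```

Request:
arm_command([
  {"translation": [0, -0.006, 0], "spin": -0.01, "claw": 255},
  {"translation": [0, -0.008, -0.01], "spin": -0.009, "claw": 255},
  {"translation": [0, -0.008, -0.02], "spin": 0, "claw": 255},
  {"translation": [0, 0, -0.025], "spin": 0, "claw": 255},
  {"translation": [0, 0, -0.025], "spin": 0, "claw": 255},
  {"translation": [0, 0, -0.025], "spin": 0, "claw": 255},
  {"translation": [0, 0, -0.025], "spin": 0, "claw": 255},
  {"translation": [0, 0, -0.02], "spin": 0, "claw": 255},
  {"translation": [0, 0, -0.005], "spin": 0, "claw": 255},
  {"translation": [0, 0, 0], "spin": 0, "claw": 255},
])

```text
clock: 23.35
ee_pos: [0.3651, 0.0748, 0.1465]
eef_rot: [0.709, 0.015, -0.023, -0.704]
wrist_force: [-0.1, -0.9, -0.8]
finger_gap: 0.0197
```

Run:
```python
from bench import env
from h import *
d=wrist(env,"w17")
for n in("top","scene"):
    d=env.get_image(n);cv2.imwrite(f"pics/{n}17.png",d["frame"][:,:,::-1]);print(n);dippers(d)
```

```text
t 23.35 tcp [0.3651 0.0748 0.1465] jaw ang 93.02 ydir [-0.011 -0.007 -1.   ] gap 0.019738752828624674 F [-0.1 -0.9 -0.8] j [-0.67  0.11  0.36  2.28 -0.05  0.77  1.35]
top
comp [423. 127.] 940 ztop 0.0848 zmin -0.002
 rect ((734.3980712890625, -223.41278076171875), (67.08805084228516, 70.74761962890625), 64.3926010131836)
 rim [ 0.7343 -0.2218] 0.0344 123
comp [160. 209.] 239 ztop 0.1381 zmin 0.123
 rect ((526.5432739257812, 315.80242919921875), (85.09790802001953, 18.937171936035156), 3.9013144969940186)
 rim [0.5324 0.3434] 0.0363 69
 handle dir ang -61.27 max 0.0612 lateral off of center 0.0546 center->mean ang -143.82 grip [0.4517 0.2843]
comp [283. 235.] 297 ztop 0.1466 zmin 0.03
 rect ((455.6607971191406, 57.3112678527832), (115.72584533691406, 51.707069396972656), 49.83455276489258)
 rim [0.4616 0.0808] 0.0355 73
scene
comp [351. 188.] 1348 ztop 0.1486 zmin 0.035
 rect ((435.85186767578125, 86.8427963256836), (72.15360260009766, 144.74754333496094), 74.65493774414062)
 rim [0.4672 0.0784] 0.0361 193
 handle dir ang 177.44 max 0.1087 lateral off of center -0.008 center->mean ang -176.53 grip [0.3674 0.0723]
comp [285. 339.] 1572 ztop 0.084 zmin 0.001
 rect ((739.0757446289062, -226.44113159179688), (64.3660888671875, 72.0626449584961), 67.73210144042969)
 rim [ 0.7396 -0.2251] 0.0345 237
```

View pics/scene17.png

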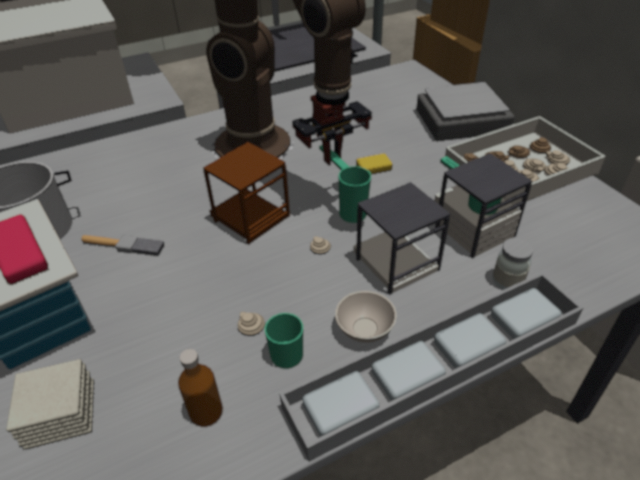

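Remaining offset to the bay is about 168 mm forward and 8 mm lateral. I'll correct laterally and start the insertion.

Request:
arm_command([
  {"translation": [0.003, 0.004, -0.002], "spin": 0.01, "claw": 255},
  {"translation": [0.006, 0.004, 0], "spin": 0, "claw": 255},
  {"translation": [0.01, 0.001, 0], "spin": 0, "claw": 255},
  {"translation": [0.01, 0.0005, 0], "spin": 0, "claw": 255},
  {"translation": [0.01, 0.0005, 0], "spin": 0, "claw": 255},
  {"translation": [0.008, 0.0005, 0], "spin": 0, "claw": 255},
  {"translation": [0.004, 0, 0], "spin": 0, "claw": 255},
  {"translation": [0, 0, 0], "spin": 0, "claw": 255},
  {"translation": [0, 0, 0], "spin": 0, "claw": 255},
  {"translation": [0, 0, 0], "spin": 0, "claw": 255},
])

```text
clock: 24.5
ee_pos: [0.4243, 0.0878, 0.1476]
eef_rot: [0.708, 0.021, -0.024, -0.705]
wrist_force: [-0.4, 0.1, -1.2]
finger_gap: 0.0195
```

Run:
```python
from bench import env
from h import *
d=wrist(env,"w18")
for n in("top","scene"):
    d=env.get_image(n);cv2.imwrite(f"pics/{n}18.png",d["frame"][:,:,::-1]);print(n);dippers(d)
```

```text
t 24.5 tcp [0.4243 0.0878 0.1476] jaw ang 93.7 ydir [-0.004 -0.004 -1.   ] gap 0.019457960004357303 F [-0.4  0.1 -1.2] j [-0.64  0.21  0.37  2.16 -0.1   0.79  1.43]
top
comp [423. 127.] 972 ztop 0.0849 zmin -0.003
 rect ((734.0734252929688, -223.068359375), (67.0416488647461, 70.30941772460938), 62.83821487426758)
 rim [ 0.7343 -0.2215] 0.0343 117
comp [160. 209.] 239 ztop 0.1386 zmin 0.125
 rect ((526.26904296875, 315.79498291015625), (84.93659210205078, 19.25301742553711), 3.4054856300354004)
 rim [0.539  0.2909] 0.0348 66
 handle dir ang -124.35 max 0.0622 lateral off of center 0.0553 center->mean ang 153.37 grip [0.4496 0.3357]
scene
comp [367. 184.] 625 ztop 0.1497 zmin 0.004
 rect ((484.6995544433594, 80.31280517578125), (120.1304931640625, 76.0638427734375), 15.109177589416504)
 rim [0.5252 0.0921] 0.0359 124
 handle dir ang 176.21 max 0.106 lateral off of center -0.0095 center->mean ang -176.52 grip [0.4254 0.086 ]
comp [369. 226.] 234 ztop 0.0914 zmin 0.035
 rect ((546.531005859375, 65.47651672363281), (19.647315979003906, 5.3704705238342285), 38.65385055541992)
 rim [0.545  0.0654] 0.0055 34
comp [285. 339.] 1571 ztop 0.0838 zmin 0.001
 rect ((738.9767456054688, -226.68548583984375), (64.2880859375, 72.26905822753906), 64.35501861572266)
 rim [ 0.7396 -0.2252] 0.0345 224
```

Request:
arm_command([
  {"translation": [0, -0.002, -0.005], "spin": 0, "claw": 255},
  {"translation": [0.005, 0, 0], "spin": 0, "claw": 255},
  {"translation": [0.01, 0.0005, 0], "spin": 0, "claw": 255},
  {"translation": [0.012, 0.0007, 0], "spin": 0, "claw": 255},
  {"translation": [0.012, 0.0007, 0], "spin": 0, "claw": 255},
  {"translation": [0.012, 0.0007, 0], "spin": 0, "claw": 255},
  {"translation": [0.008, 0.0005, 0], "spin": 0, "claw": 255},
  {"translation": [0.003, 0, 0], "spin": 0, "claw": 255},
  {"translation": [0, 0, 0], "spin": 0, "claw": 255},
  {"translation": [0, 0, 0], "spin": 0, "claw": 255},
])

```text
clock: 25.65
ee_pos: [0.4929, 0.0891, 0.1419]
eef_rot: [0.708, 0.022, -0.024, -0.705]
wrist_force: [-1.2, 0.9, -1.5]
finger_gap: 0.0196
```

Run:
```python
from bench import env
from h import *
d=wrist(env,"w19");print(env.read_state()["ft_torque"])
d=env.get_image("scene");cv2.imwrite("pics/scene19.png",cv2.resize(d["frame"][110:310,300:540,::-1],None,fx=3,fy=3))
```

```text
t 25.65 tcp [0.4929 0.0891 0.1419] jaw ang 93.72 ydir [-0.003 -0.004 -1.   ] gap 0.019597129161588286 F [-1.2  0.9 -1.5] j [-0.58  0.33  0.37  2.02 -0.16  0.82  1.51]
[ 0.05854179  0.10137472 -0.01928104]
```

View pics/scene19.png

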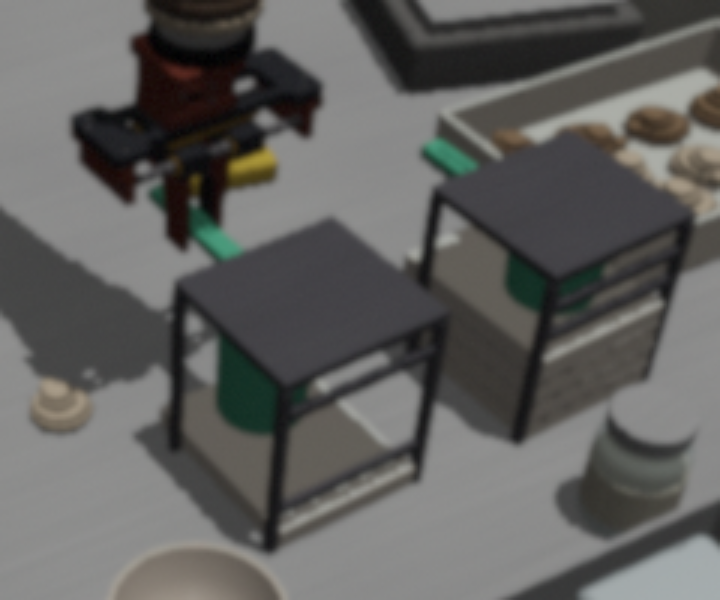

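The cup is under the roof and free of contact. Another 40 mm to centre it.

Request:
arm_command([
  {"translation": [0.006, 0.0005, 0], "spin": 0, "claw": 255},
  {"translation": [0.01, 0.0007, 0], "spin": 0, "claw": 255},
  {"translation": [0.01, 0.0007, 0], "spin": 0, "claw": 255},
  {"translation": [0.008, 0.0005, 0], "spin": 0, "claw": 255},
  {"translation": [0.003, 0, 0], "spin": 0, "claw": 255},
  {"translation": [0, 0, 0], "spin": 0, "claw": 255},
  {"translation": [0, 0, -0.002], "spin": 0, "claw": 255},
  {"translation": [0, 0, -0.002], "spin": 0, "claw": 255},
  {"translation": [0, 0, -0.001], "spin": 0, "claw": 255},
  {"translation": [0, 0, 0], "spin": 0, "claw": 255},
])

```text
clock: 26.75
ee_pos: [0.5323, 0.0919, 0.1365]
eef_rot: [0.708, 0.022, -0.024, -0.706]
wrist_force: [0.0, -0.6, -0.9]
finger_gap: 0.0197
```

Run:
```python
from bench import env
from h import *
d=wrist(env,"w20");print(env.read_state()["ft_torque"]);dippers(d)
```

```text
t 26.75 tcp [0.5323 0.0919 0.1365] jaw ang 93.76 ydir [-0.003 -0.003 -1.   ] gap 0.019719797720569837 F [ 0.  -0.6 -0.9] j [-0.54  0.4   0.36  1.93 -0.18  0.85  1.55]
[ 0.03966778  0.10870165 -0.01566203]
comp [325. 282.] 6333 ztop 0.1409 zmin 0.053
 rect ((519.6726684570312, 90.52569580078125), (73.3602523803711, 20.033061981201172), 3.1900217533111572)
 rim [0.5171 0.0631] 0.0342 2002
 handle dir ang -43.35 max 0.0544 lateral off of center -0.0516 center->mean ang 46.3 grip [0.5861 0.1354]
comp [329. 399.] 726 ztop 0.1556 zmin 0.113
 rect ((568.1166381835938, 94.09439849853516), (1.8121674060821533, 13.096521377563477), 1.147469401359558)
 rim [0.5657 0.094 ] 0.0047 27
```

View pics/w20.png

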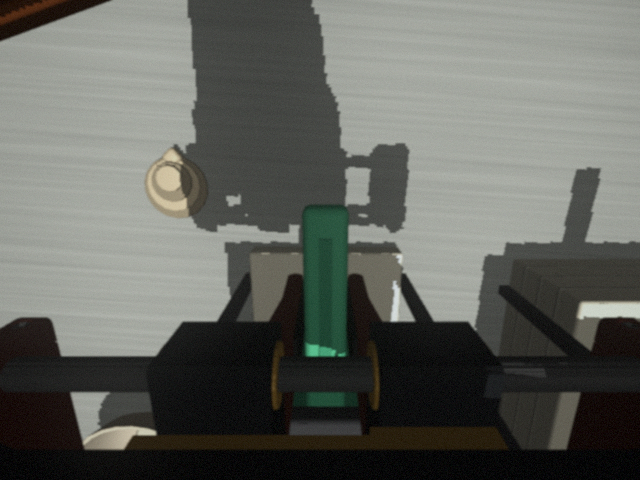

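Nicely centred. I'll lower to contact.

Request:
arm_command([
  {"translation": [0, 0, -0.002], "spin": 0, "claw": 255},
  {"translation": [0, 0, -0.002], "spin": 0, "claw": 255},
  {"translation": [0, 0, -0.002], "spin": 0, "claw": 255},
  {"translation": [0, 0, -0.001], "spin": 0, "claw": 255},
  {"translation": [0, 0, 0], "spin": 0, "claw": 255},
  {"translation": [0, 0, 0], "spin": 0, "claw": 255},
  {"translation": [0, 0, 0], "spin": 0, "claw": 255},
  {"translation": [0, 0, 0], "spin": 0, "claw": 255},
  {"translation": [0, 0, 0], "spin": 0, "claw": 255},
  {"translation": [0, 0, 0], "spin": 0, "claw": 255},
])

```text
clock: 27.8
ee_pos: [0.5316, 0.0919, 0.1321]
eef_rot: [0.707, 0.022, -0.024, -0.706]
wrist_force: [-1.1, -0.6, 2.3]
finger_gap: 0.0195
```

Run:
```python
from bench import env
from h import *
s=env.read_state();print(s["ee_pos"],s["wrist_force"],s["ft_torque"])
```

```text
[0.53159503 0.09191196 0.13205547] [-1.06793819 -0.57463174  2.33168006] [-0.05375943  0.23512947 -0.03657158]
```

Request:
arm_command([
  {"translation": [0, 0, -0.001], "spin": 0, "claw": 255},
  {"translation": [0, 0, 0], "spin": 0, "claw": 255},
  {"translation": [0, 0, 0], "spin": 0, "claw": 200},
  {"translation": [0, 0, 0], "spin": 0, "claw": 150},
  {"translation": [0, 0, 0], "spin": 0, "claw": 80},
  {"translation": [0, 0, 0], "spin": 0, "claw": 0},
  {"translation": [0, 0, 0], "spin": 0, "claw": 0},
  {"translation": [0, 0, 0], "spin": 0, "claw": 0},
  {"translation": [0, 0, 0], "spin": 0, "claw": 0},
  {"translation": [0, 0, 0.01], "spin": 0, "claw": 0},
])

```text
clock: 28.8
ee_pos: [0.5305, 0.0919, 0.1404]
eef_rot: [0.707, 0.021, -0.026, -0.706]
wrist_force: [-0.5, 0.3, -0.5]
finger_gap: 0.0722
```

Request:
arm_command([
  {"translation": [0, 0, 0.02], "spin": 0, "claw": 0},
  {"translation": [0, 0, 0.03], "spin": 0, "claw": 0},
  {"translation": [0, 0, 0.03], "spin": 0, "claw": 0},
  {"translation": [0, 0, 0.03], "spin": 0, "claw": 0},
  {"translation": [-0.02, 0, 0.02], "spin": 0, "claw": 0},
  {"translation": [-0.04, 0, 0], "spin": 0, "claw": 0},
  {"translation": [-0.04, 0, 0], "spin": 0, "claw": 0},
  {"translation": [-0.03, 0, 0], "spin": 0, "claw": 0},
  {"translation": [0, 0, 0], "spin": 0, "claw": 0},
  {"translation": [0, 0, 0], "spin": 0, "claw": 0},
])

```text
clock: 29.8
ee_pos: [0.3973, 0.0901, 0.2835]
eef_rot: [-0.706, -0.023, 0.022, 0.707]
wrist_force: [0.6, 0.2, -0.1]
finger_gap: 0.0877
```

Run:
```python
from bench import env
from h import *
def handles(d,nm):
    W=cloud(d);g=green(d)>0
    for n,c in(("high",(.632,.098)),("low",(.629,.322))):
        k=g&(abs(W[...,1]-c[1])<.06)&(W[...,0]>.4)&(W[...,0]<.56)&(W[...,2]>.12)&(W[...,2]<.15)
        p=W[k]
        if len(p)<20: print(n,len(p));continue
        r=cv2.minAreaRect(p[:,:2].astype(np.float32)*1000)
        a=np.polyfit(p[:,0],p[:,2],1)
        print(nm,n,"rect",np.round(r[0],1),np.round(r[1],1),round(r[2],1),"xmin",p[:,0].min().round(4),"z",p[:,2].mean().round(4),"pitch deg",np.degrees(a[0]).round(2))
d=wrist(env,"w21");handles(d,"wrist")
for n in("top","scene"):
    d=env.get_image(n);handles(d,n)
    im=d["frame"][:,:,::-1]
    cv2.imwrite(f"pics/{n}21.png",cv2.resize(im[110:310,300:540],None,fx=3,fy=3) if n=="scene" else im)
```

```text
t 29.8 tcp [0.3973 0.0901 0.2835] jaw ang 93.62 ydir [ 0.002  0.001 -1.   ] gap 0.08771633633144993 F [ 0.6  0.2 -0.1] j [-0.7  -0.03  0.35  2.04  0.01  1.13  1.28]
wrist high rect [505.   89.2] [45.1 18.9] 3.7 xmin 0.4825 z 0.1351 pitch deg 1.3
low 0
top high rect [540.8  93.1] [38.7 18.1] 4.5 xmin 0.5221 z 0.1339 pitch deg 1.24
top low rect [521.9 315.9] [76.4 19.2] 3.1 xmin 0.4837 z 0.1335 pitch deg 1.8
scene high rect [513.6  86.5] [18.  54.1] 87.9 xmin 0.4867 z 0.1335 pitch deg 1.79
scene low rect [512.3 312.9] [43.8 21.2] 3.1 xmin 0.4901 z 0.1327 pitch deg 1.97
```

View pics/scene21.png

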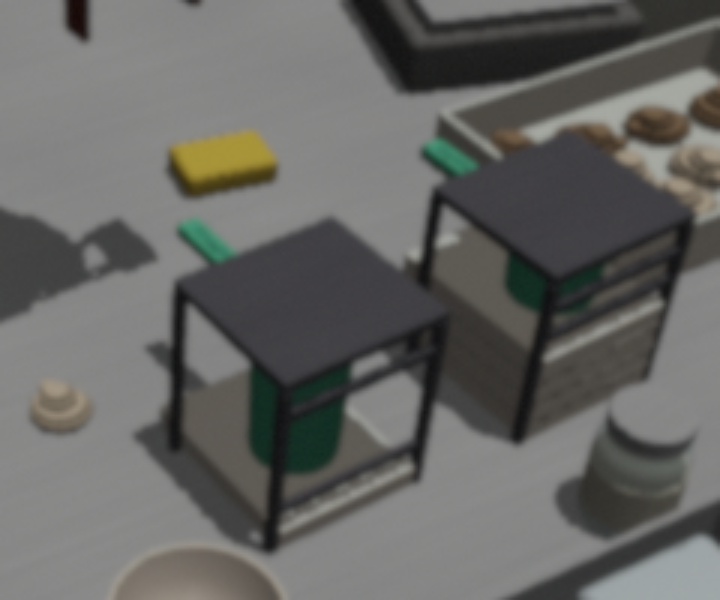

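View pics/top21.png

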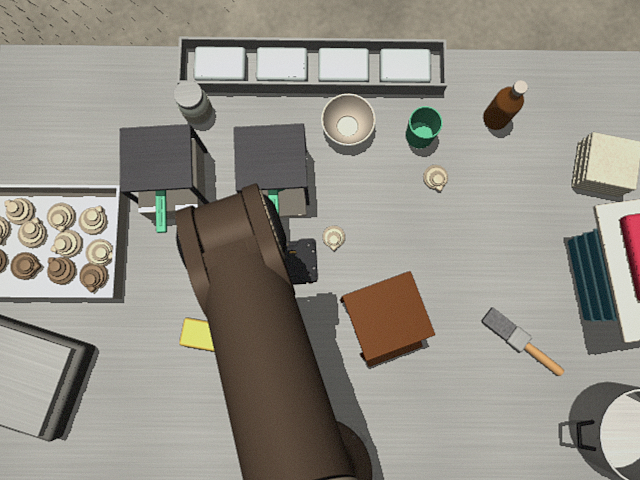

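View pics/w21.png

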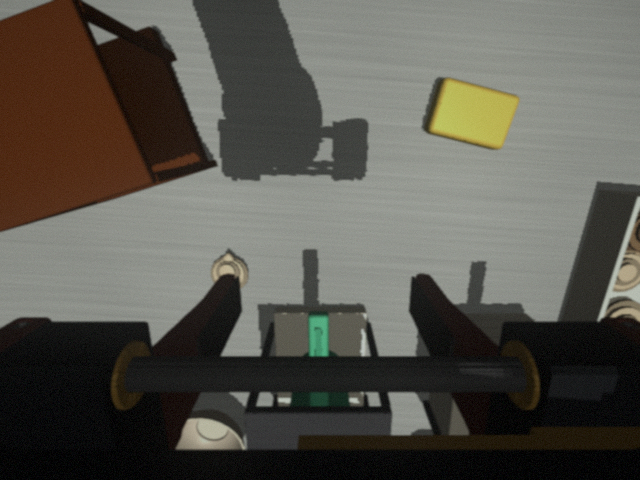

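Both dippers are standing level, straight and fully under their roofs, and the arm is clear. Handing in.

Run:
```python
from bench import env
print(env.close_job(), env.read_state()["clock"])
```

```text
the job is handed in; nothing more can be done
the job is handed in; nothing more can be done
```

I put the short dipper on the raised deck of the low bay first, then the tall one on the low deck of the high bay. I handed in at about 30 s of the 69 s allowed. The interface gave no verdict.

- **Placement:** the scene view shows both cups upright and wholly under their roofs. From the handle tips, each cup sits within about 5 mm of its bay's middle along x.
- **Handles:** both point straight out of the front. Yaw reads 3.1–4.5° for both, against the bays' own yaw of about 3.1–4.2°; the scene camera's −2° for the tall handle is the one outlier. Tops are at about 0.133–0.137 m, where 0.135 m is expected.
- **Forces and clearance:** the readings I took never passed about 3 N at the wrist. At hand-in the gripper was open and clear, with the TCP at 0.28 m.

These checks disagreed or were less sure:

- **Camera positions:** the top and scene cameras differ by about 5 mm in absolute position, so I worked from offsets measured within one camera.
- **Handle pitch:** the fits read 1.2–2° for both handles. I put that down to side pixels at the handle tips, since the pictures show both cups flat on their decks.
- **Tall dipper approach:** the arm drifted about 17 mm sideways on the way down to it. I corrected that before closing the gripper.

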